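# Riddle the nuts out of a sieve basket and tip the plugs into a carton

### The job

Two small brass nuts have got mixed in with the green plugs in the steel sieve basket. Shake the basket over the white tray until both nuts have dropped through its holes into the tray, keeping the plugs in the basket. Then tip the plugs out into the open cardboard carton, and stand the empty basket back in the white tray on its feet.

Things in the scene. Friction and masses are not known exactly. Their poses are not given: they have to be found in the camera images.
- basket: Bright steel sieve basket, 104 (x) x 80 (y) mm, 0.18 kg, on four black feet in the white tray. Origin: under the middle of the sieve floor, at the feet's undersides; z up. The flat floor (72 x 72 mm, upper face at z = 30 mm) has 3 x 3 square holes of 14 mm with 12 mm bars between. Walls reach z = 58 mm at both sides and at +x; the -x end is the pouring lip. Polished: things slide on it from about 12 degrees.
- basket_grip (a point): Middle of the basket's upright blue plastic grip: a tab 12 mm thick along the basket's x, 34 mm wide along y, from 80 to 130 mm above the basket's underside. The point lies at (+40.5, 0, 105) mm in the basket's frame, above the wall opposite the pouring lip; axes as the basket's.
- basket_lip (a point): Middle of the free edge of the basket's pouring lip, at (-62, 0, 45) mm in the basket's frame; axes as the basket's. The lip rises at 30 degrees from the floor's edge at x = -36 mm, 75 mm wide, so the plugs leave over it when this end is tipped down by about 50 degrees or more.
- catch_tray: Shallow open white plastic tray, 165 (x) x 140 (y) x 22 mm, walls and floor 3 mm thick, fixed to the bench. Origin at the centre of its underside, z up. The basket's feet stand on its floor, the basket's origin within 14 mm of the tray's centre.
- carton: Open brown cardboard carton, 117 (x) x 170 (y) x 46 mm, walls 2 mm thick, fixed to the bench. Origin at the centre of its underside, z up.
- plug_1: Green plug with a black end, 36 (x) x 16 (y) x 11 mm, 12 g, lying on the sieve floor; too big for the holes. Origin at the centre of its underside.
- plug_2: A second green plug, the same as plug_1.
- nut_1: Small brass hexagon nut, 9 mm across, 7 mm high, 10 g, lying on a bar of the sieve floor; it falls through a hole once it is shaken off the bar. Origin at the centre of its underside.
- nut_2: A second brass nut, the same as nut_1.

How it is judged:
By the outcome, as a careful person would: the job done as asked, in the order asked, and still so for the second after the job is handed in, with the robot touching nothing.
It also fails if it takes over 58 s, if anything falls off the work surface, if the arm or the gripper's body presses on something with over 40 N, if the wrist force passes 120 N, or if a joint passes its speed limit or range.

### The arm

A 6-joint arm with a two-finger parallel gripper is mounted at the origin on a cart in front of the work surface, level with it; the furniture and walls round the work are solid. World frame = base frame: x ahead of the robot, y to its left, z up, the work surface at z = 0. Lengths are in m, angles in rad, forces in N, time in s.
With the tool pointing down it reaches from about 0.3 to 0.775 m from the base axis. Payload 14.6 kg.
Tool frame: the origin (TCP) lies midway between the tips of the shut fingers; the grasp point (between the pads) lies 19 mm behind it; z points along the fingers, y is the line along which they close (so a half turn about z gives the same grasp; the last joint's range is limited). The gripper opens to 94 mm and grips with 3 to 60 N. Pads are 16 mm wide; open, the fingers measure 119 mm over their backs; the gripper's body (75 mm by 177 mm) begins 78 mm behind the grasp point.
Start: joints at [-1.316, 0.3, 1.521, -0, 1.321, -0.067], TCP at [0.174, -0.522, 0.205] pointing down, gripper open.
Joint ranges: [-3.03, 3.03], [-0.79, 2.21], [0.23, 2.52], [-1.04, 4.18], [0, 3.07], [-2.55, 2.55]. Speed limits (rad/s): [2.22, 2.22, 2.57, 3.14, 3.14, 3.14].

### API

Orientations are given as [roll, pitch, yaw] about the fixed x, y, z axes, in that order (R = Rz(yaw) Ry(pitch) Rx(roll)).
In Python, from station import telemetry, optics, ctrl gives the robot as it stands.
- The arm moves only by the tool carry_out, never from a script. Its argument "plan" is a list that holds one entry, the list of rows, each a list of 7 numbers: the shift along the tool's x, y, z in mm, then the turn, a rotation vector about the tool's x, y, z in rad, then the finger opening in mm, from 0 to 94. A call has 1 to 20 rows; each row shifts and turns the commanded pose from where the row before left it, along the tool's axes as they then stand; what a row does not reach is not made up. A row lasts 1/12 s, in which the tool goes at most 41.7 mm and 7.16 degrees, less where a joint would pass 70% of its speed; a pose out of reach is approached as far as the arm can. A call with a gripper value outside its range is refused whole. The fingers move at their own pace and stop on an object; "squeeze" is the grip in N (left out, the last holds). Time passes only in rows, so rows that do not move let the fingers close. It gives the time, the measured TCP pose, the force, the opening and the grip force at its end, in the units of the state.
- telemetry.get_obs(): the state, without advancing time (a new reading comes with each control period).
- optics.camera(name): name is "side" or "top"; returns a dict with "pixels" (384x512x3 uint8, red, green, blue), "intrinsics" (3x3 intrinsics, pixels), "origin" and "rotation" of the camera in the world. Camera axes: x right, y down, z forward; pixel columns grow to the right and rows downward; lengths in m; the calibration is good to about 2 mm. A picture is of the moment at which its call begins. There is no depth.
- ctrl.hand_in(): hands the job in; it is judged then, once.
The state is a dict: "time_s": time; "qpos": joint angles; "joint_vel": joint speeds; "tau": joint torques, N m; "ee_pos": TCP position; "eef_rot": TCP orientation; "force": force on the tool from outside, world axes, zero at the start; "moment": the same for the moment, N m; "grip_width": finger opening in m; "grip_force": force on a finger pad.
Only numpy, scipy, OpenCV 4.12 (cv2) and the standard library are available. Lean on these libraries where they do the work, as an engineer would, in place of code of your own. Each camera call takes 0.05 s, during which the arm holds its last target. There are 200 camera calls.

## Working session

There is one attempt and no reset: what is moved stays moved. The work goes in short steps, Python scripts to look and compute and a tool call to move; the robot and the scene stay as the last step left them, time stands still between calls to the robot, and variables do not carry over. Pictures are saved under pics/ and viewed, at most 12 in all, crops included, and the job is handed in when it is done.

Besides the shell and the picture viewer there is one more tool, called after "Emit:" in YAML: its name, and indented under it one key for each argument. carry_out: Moves the arm, as the interface text tells. Its arguments: {"type":"object","properties":{"plan":{"type":"array","items":{"type":"array","items":{"type":"array","items":{"type":"number"}}}},"squeeze":{"type":"number"}},"required":["plan"]}

```bash
mkdir -p pics; ls; cat > h.py <<'E'
import numpy as np, cv2
from station import telemetry, optics, ctrl
def snap(name,f):
    c=optics.camera(name); cv2.imwrite('pics/'+f,c['pixels'][:,:,::-1]); return c
def ray(c,u,v,z):
    d=np.array(c['rotation'])@np.linalg.inv(np.array(c['intrinsics']))@np.array([u,v,1.]); o=np.array(c['origin'])
    return o+d*(z-o[2])/d[2]
def proj(c,p):
    q=np.array(c['intrinsics'])@(np.array(c['rotation']).T@(np.array(p)-np.array(c['origin']))); return q[:2]/q[2]
E
python3 - <<'E'
from h import *
a=snap('top','t0.png'); b=snap('side','s0.png')
for c in(a,b): print(c['origin'],np.round(c['rotation'],3).tolist(),np.round(c['intrinsics'],1).tolist())
print(telemetry.get_obs())
cv2.imwrite('pics/both0.png',cv2.resize(np.vstack([a['pixels'],b['pixels']])[:,:,::-1],(400,600)))
E
```

```text
pics
[0.41487218 0.01556923 0.93676371] [-2.95, -0.025, -1.558] [[445.1, 0.0, 254.1], [0.0, 445.1, 186.0], [0.0, 0.0, 1.0]]
[ 0.4391035  -0.63375084  0.60861855] [-2.239, 0.012, -0.253] [[458.4, 0.0, 246.9], [0.0, 458.4, 196.5], [0.0, 0.0, 1.0]]
{'time_s': 0.1, 'qpos': array([-1.31558589e+00,  3.00423916e-01,  1.52150409e+00,  4.95832243e-06,
        1.32070950e+00, -6.66218765e-02]), 'joint_vel': array([ 0.00083436, -0.00117945, -0.00129656, -0.00278756,  0.00030646,
        0.00075884]), 'tau': array([ 2.26884340e-04, -5.32644475e+01, -3.53282940e+01,  7.08818645e-02,
        2.35254492e-02, -6.81179222e-05]), 'ee_pos': array([ 0.17389615, -0.52154044,  0.20494478]), 'eef_rot': array([-3.14055044e+00, -7.43504015e-05,  3.21831050e-01]), 'force': array([-0.06018144, -0.63062301,  0.36809432]), 'moment': array([0.01236187, 0.02208314, 0.05789302]), 'grip_force': 0.0, 'grip_width': 0.09381055416831079}
```

```bash
sed -i "s/^def ray/from scipy.spatial.transform import Rotation as Ro\ndef RM(c): return Ro.from_euler('xyz',c['rotation']).as_matrix()\ndef ray/; s/np.array(c\['rotation'\])/RM(c)/g" h.py; cat h.py | tail -9
```

```text
def snap(name,f):
    c=optics.camera(name); cv2.imwrite('pics/'+f,c['pixels'][:,:,::-1]); return c
from scipy.spatial.transform import Rotation as Ro
def RM(c): return Ro.from_euler('xyz',c['rotation']).as_matrix()
def ray(c,u,v,z):
    d=RM(c)@np.linalg.inv(np.array(c['intrinsics']))@np.array([u,v,1.]); o=np.array(c['origin'])
    return o+d*(z-o[2])/d[2]
def proj(c,p):
    q=np.array(c['intrinsics'])@(RM(c).T@(np.array(p)-np.array(c['origin']))); return q[:2]/q[2]
```

View pics/t0.png

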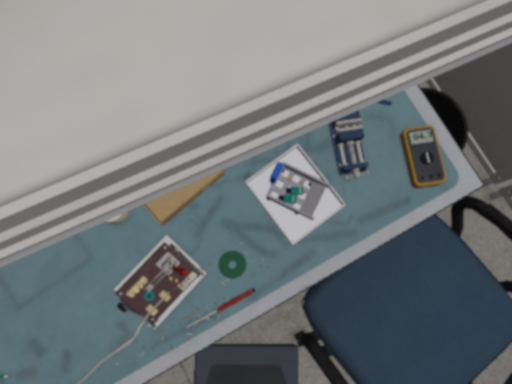

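View pics/s0.png

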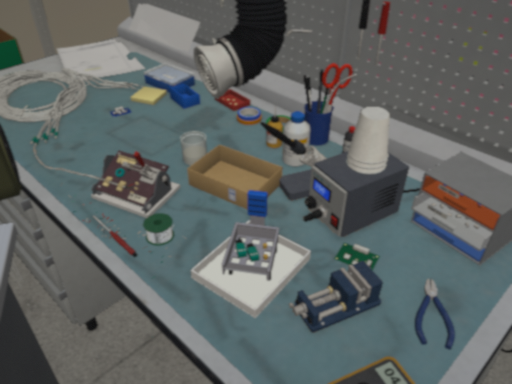

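```bash
python3 - <<'E'
from h import *
a=snap('top','t1.png'); b=snap('side','s1.png')
A=cv2.resize(a['pixels'][130:250,140:350],(800,457),interpolation=2)[:,:,::-1]
B=cv2.resize(b['pixels'][140:320,180:320],(466,600),interpolation=2)[:,:,::-1]
cv2.imwrite('pics/a1.png',A);cv2.imwrite('pics/b1.png',B)
def p(c,u,v,z): print(u,v,z,np.round(ray(c,u,v,z)*1000).astype(int).tolist())
print('tray top rim'); 
for u,v in[(299,144),(246,183),(293,243),(345,205)]: p(a,u,v,.022)
print('tray side');
for u,v in[(192,272),(255,311),(311,243),(249,215)]: p(b,u,v,.022)
print('carton side rim')
for u,v in[(189,165),(218,148),(281,178),(252,197)]: p(b,u,v,.046)
print('carton top'); 
for u,v in[(146,206),(163,222),(224,172)]: p(a,u,v,.046)
for c in(a,b):
    h=cv2.cvtColor(c['pixels'],cv2.COLOR_RGB2HSV); m=cv2.inRange(h,(108,150,60),(125,255,255))
    n,l,s,ce=cv2.connectedComponentsWithStats(m)
    for i in range(1,n):
        if s[i,4]>15: print(s[i],ce[i].round(1))
E
```

```text
tray top rim
299 144 0.022 [686, -100, 22]
246 183 0.022 [599, 12, 22]
293 243 0.022 [475, -86, 22]
345 205 0.022 [556, -195, 22]
tray side
192 272 0.022 [476, -89, 22]
255 311 0.022 [558, -196, 22]
311 243 0.022 [697, -76, 22]
249 215 0.022 [608, 30, 22]
carton side rim
189 165 0.046 [517, 199, 46]
218 148 0.046 [592, 250, 46]
281 178 0.046 [695, 100, 46]
252 197 0.046 [621, 54, 46]
carton top
146 206 0.046 [543, 212, 46]
163 222 0.046 [512, 177, 46]
224 172 0.046 [616, 58, 46]
[272 164  10  18  83] [276.1 171.7]
[146  77  53  31 657] [179.5  92. ]
[307 103  23  41 565] [318.  125.5]
[292 112  14   8  25] [299.6 114.4]
[241 116  17   3  19] [248.9 117.6]
[313 180  17  20 145] [321.5 189.8]
[248 191  19  25 421] [257.3 203.1]
[417 217  57  36 196] [444.  234.3]
```

View pics/a1.png

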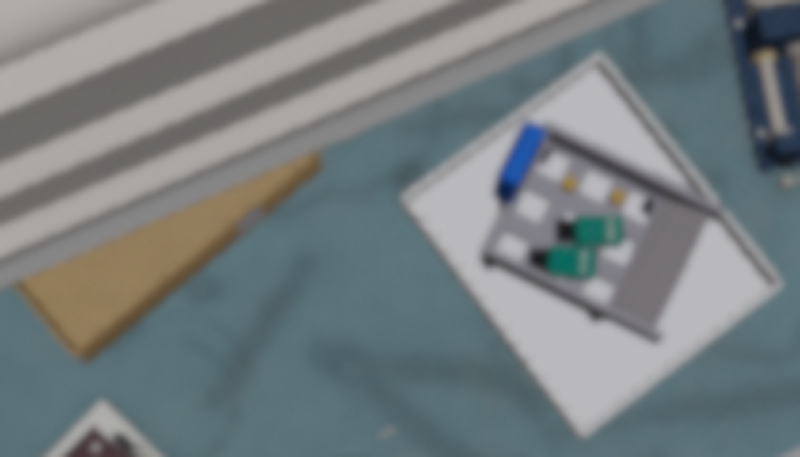

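View pics/b1.png

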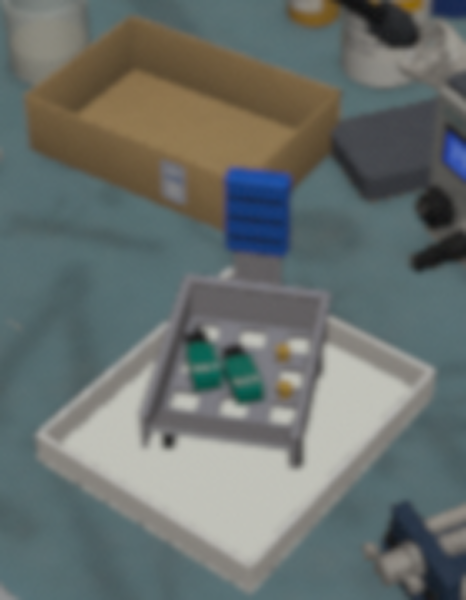

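```bash
python3 - <<'E'
from h import *
a=optics.camera('top'); b=optics.camera('side')
def p(n,c,u,v,z): r=ray(c,u,v,z)*1000; print(n,np.round(r).astype(int).tolist()); return r
T=lambda u,v:(140+u/3.81,130+v/3.81); S=lambda u,v:(180+u/3.33,140+v/3.33)
for q in [(28,97),(135,20),(340,97),(222,172)]: p('carton',b,*S(*q),.046)
for q in [(38,438),(250,585),(434,370)]: p('tray',b,*S(*q),.022)
for q in [(600,55),(402,198),(585,436),(780,287)]: p('trayT',a,*T(*q),.022)
p('lipL',a,*T(712,213),.048+.003);p('lipR',a,*T(658,338),.051)
p('griptop1',a,*T(535,128),.133);p('griptop2',a,*T(505,190),.133)
p('side grip top',b,*S(228,170),.133);p('side',b,*S(290,175),.133)
p('side grip bot',b,*S(228,250),.083);p('side',b,*S(288,255),.083)
p('side rim far',b,*S(188,280),.061);p('side',b,*S(328,292),.061)
p('T rim far',a,*T(553,130),.061);p('T rim',a,*T(488,260),.061)
p('plugs',a,*T(590,232),.038);p('plugs',a,*T(562,262),.038);p('nut',a,*T(568,184),.037);p('nut',a,*T(618,198),.037)
p('Snut',b,*S(284,351),.037);p('Snut',b,*S(286,388),.037)
def d(c,u,v): 
    return RM(c)@np.linalg.inv(c['intrinsics'])@[u,v,1.]
d1,d2=d(a,*T(521,162)),d(b,*S(258,210)); o1,o2=a['origin'],b['origin']
t=np.linalg.lstsq(np.c_[d1,-d2],o2-o1,rcond=None)[0]; print('grip tri',o1+d1*t[0],o2+d2*t[1])
# shelf edge for candidate heights
for z in (.2,.3,.4,.5): print(z, [np.round(ray(a,u,v,z)[:2],3).tolist() for u,v in((0,265),(250,157),(512,45))])
E
```

```text
carton [514, 184, 46]
carton [600, 257, 46]
carton [708, 130, 46]
carton [615, 74, 46]
tray [475, -88, 22]
tray [556, -205, 22]
tray [689, -95, 22]
trayT [685, -96, 22]
trayT [601, 13, 22]
trayT [473, -87, 22]
trayT [555, -194, 22]
lipL [590, -152, 51]
lipR [523, -123, 51]
griptop1 [615, -51, 133]
griptop2 [583, -36, 133]
side grip top [591, -35, 133]
side [620, -47, 133]
side grip bot [589, -39, 83]
side [619, -51, 83]
side rim far [569, -32, 61]
side [638, -61, 61]
T rim far [632, -66, 61]
T rim [561, -32, 61]
plugs [581, -88, 38]
plugs [564, -73, 38]
nut [608, -77, 37]
nut [600, -104, 37]
Snut [610, -75, 37]
Snut [604, -101, 37]
grip tri [ 0.60228515 -0.0455132   0.11201008] [ 0.60387462 -0.0456455   0.11238106]
0.2 [[0.422, 0.406], [0.609, 0.007], [0.829, -0.468]]
0.3 [[0.421, 0.353], [0.582, 0.008], [0.773, -0.403]]
0.4 [[0.42, 0.3], [0.556, 0.009], [0.716, -0.337]]
0.5 [[0.419, 0.247], [0.53, 0.01], [0.66, -0.271]]
```

Emit:
carry_out:
  plan:
    - [[33, -18.6, 0, 0, 0, 0, 94], [33, -18.6, 0, 0, 0, 0, 94], [33, -18.6, 0, 0, 0, 0, 94], [33, -18.6, 0, 0, 0, 0, 94], [33, -18.6, 0, 0, 0, 0, 94], [33, -18.6, 0, 0, 0, 0, 94], [33, -18.6, 0, 0, 0, 0, 94], [33, -18.6, 0, 0, 0, 0, 94], [33, -18.6, 0, 0, 0, 0, 94], [33, -18.6, 0, 0, 0, 0, 94], [33, -18.6, 0, 0, 0, 0, 94], [33, -18.6, 0, 0, 0, 0, 94], [33, -18.6, 0, 0, 0, 0, 94], [33, -18.6, 0, 0, 0, 0, 94], [33, -18.6, 0, 0, 0, 0, 94], [33, -18.6, 0, 0, 0, 0, 94], [33, -18.6, 0, 0, 0, 0, 94]]

```text
time_s: 1.72
ee_pos: [0.6071, -0.0426, 0.2054]
eef_rot: [-3.142, -0.0, 0.322]
force: [-0.1, -0.2, -0.6]
grip_width: 0.0943
grip_force: 0.0
```

Emit:
carry_out:
  plan:
    - [[0, 0, 0, 0, 0, -0.12, 94], [0, 0, 0, 0, 0, -0.12, 94], [0, 0, 0, 0, 0, -0.12, 94], [0, 0, 0, 0, 0, -0.12, 94], [0, 0, 0, 0, 0, -0.12, 94], [0, 0, 0, 0, 0, -0.12, 94], [0, 0, 0, 0, 0, -0.12, 94], [0, 0, 0, 0, 0, -0.12, 94], [0, 0, 0, 0, 0, -0.12, 94], [0, 0, 0, 0, 0, -0.12, 94], [0, 0, 0, 0, 0, -0.12, 94], [0, 0, 0, 0, 0, -0.12, 94], [0, 0, 0, 0, 0, -0.12, 94], [0, 0, 0, 0, 0, -0.12, 94], [0, 0, 0, 0, 0, -0.12, 94], [0, 0, 0, 0, 0, -0.12, 94], [0, 0, 0, 0, 0, -0.12, 94], [0, 0, 0, 0, 0, -0.12, 94], [0, 0, 0, 0, 0, -0.12, 94], [0, 0, 0, 0, 0, -0.069, 94]]

```text
time_s: 3.38
ee_pos: [0.6061, -0.0444, 0.2053]
eef_rot: [-3.142, -0.0, 2.677]
force: [-0.5, 0.8, -0.1]
grip_width: 0.0937
grip_force: 0.0
```

```bash
python3 - <<'E'
from h import *
a=snap('top','t2.png'); b=snap('side','s2.png')
print(telemetry.get_obs()['qpos'].round(2))
cv2.imwrite('pics/c2.png',np.hstack([cv2.resize(a['pixels'],(420,315)),cv2.resize(b['pixels'][:,100:356],(380,570))[100:415]])[:,:,::-1])
E
```

```text
[-0.13  0.43  1.35  0.    1.37 -1.23]
```

View pics/c2.png

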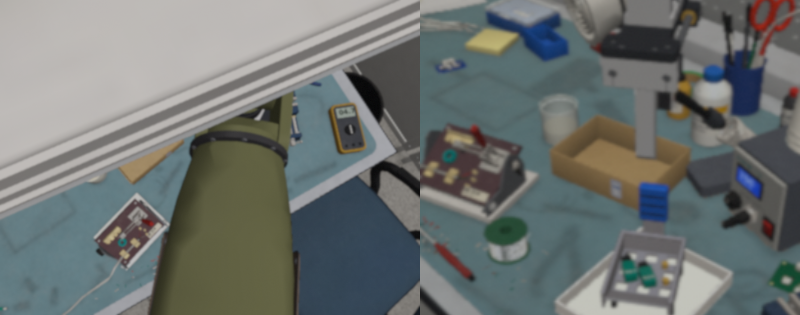

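Emit:
carry_out:
  plan:
    - [[2.4, -1.9, 17, 0, 0, 0, 94], [0, 0, 25, 0, 0, 0, 94], [0, 0, 25, 0, 0, 0, 94], [0, 0, 25, 0, 0, 0, 94], [0, 0, 25, 0, 0, 0, 94], [0, 0, 0, 0, 0, 0, 94], [0, 0, 0, 0, 0, 0, 40], [0, 0, 0, 0, 0, 0, 40], [0, 0, 0, 0, 0, 0, 30], [0, 0, 0, 0, 0, 0, 24], [0, 0, 0, 0, 0, 0, 18], [0, 0, 0, 0, 0, 0, 10], [0, 0, 0, 0, 0, 0, 0], [0, 0, 0, 0, 0, 0, 0], [0, 0, 0, 0, 0, 0, 0], [0, 0, 0, 0, 0, 0, 0], [0, 0, 0, 0, 0, 0, 0]]
  squeeze: 40

```text
time_s: 4.9
ee_pos: [0.6031, -0.045, 0.0884]
eef_rot: [3.142, -0.0, 2.671]
force: [0.7, -0.0, -0.2]
grip_width: 0.0242
grip_force: 0.0
```

Emit:
carry_out:
  plan:
    - [[0, 0, 0, 0, 0, 0, 0], [0, 0, 0, 0, 0, 0, 0], [0, 0, 0, 0, 0, 0, 0], [0, 0, 0, 0, 0, 0, 0], [0, 0, 0, 0, 0, 0, 0], [0, 0, 0, 0, 0, 0, 0]]
  squeeze: 40

```text
time_s: 5.4
ee_pos: [0.6032, -0.045, 0.0885]
eef_rot: [3.142, 0.0, 2.671]
force: [0.7, 0.3, -0.7]
grip_width: 0.0116
grip_force: 40.0
```

Emit:
carry_out:
  plan:
    - [[0, -6, -13, 0, 0, 0, 0], [0, -6, -12, 0, 0, 0, 0], [0, 0, 0, 0, 0, 0, 0], [0, 10, 0, 0, 0, 0, 0], [0, -20, 0, 0, 0, 0, 0], [0, 20, 0, 0, 0, 0, 0], [0, -20, 0, 0, 0, 0, 0], [0, 20, 0, 0, 0, 0, 0], [0, -20, 0, 0, 0, 0, 0], [0, 20, 0, 0, 0, 0, 0], [0, -20, 0, 0, 0, 0, 0], [0, 20, 0, 0, 0, 0, 0], [0, -20, 0, 0, 0, 0, 0], [0, 10, 0, 0, 0, 0, 0], [0, 0, 0, 0, 0, 0, 0], [0, 0, 0, 0, 0, 0, 0], [0, 0, 0, 0, 0, 0, 0]]
  squeeze: 40

```text
time_s: 6.82
ee_pos: [0.5978, -0.0552, 0.1133]
eef_rot: [-3.142, -0.0, 2.671]
force: [0.1, 0.7, -2.7]
grip_width: 0.012
grip_force: 40.0
```

```bash
python3 - <<'E'
from h import *
b=snap('side','s3.png')
cv2.imwrite('pics/c3.png',cv2.resize(b['pixels'][180:320,170:330],(686,600),interpolation=2)[:,:,::-1])
E
```

```text
(no output)
```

View pics/c3.png

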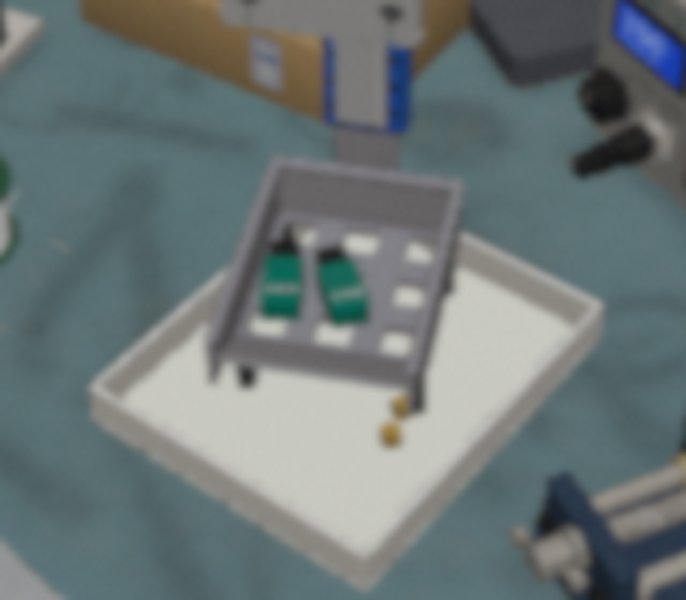

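```bash
python3 - <<'E'
from h import *
b=optics.camera('side')
def p(n,u,v,z): print(n,np.round(ray(b,u,v,z)*1000).astype(int).tolist())
p('bottle base',297,165,0);p('bottle top if x..',297,115,.1);p('bottle orange',276,145,0);p('nozzle',265,125,.1)
p('hose tip',205,55,.25);p('hose tip',205,55,.15);p('hose bottom',220,75,.2)
for u,v in((263.3,274.6),(260.9,281.2)): p('nut',u,v,.0065)
print(telemetry.get_obs()['qpos'].round(2))
E
```

```text
bottle base [768, 199, 0]
bottle top if x.. [782, 255, 100]
bottle orange [747, 297, 0]
nozzle [698, 231, 100]
hose tip [584, 291, 250]
hose tip [624, 549, 150]
hose bottom [614, 297, 200]
nut [596, -113, 6]
nut [588, -127, 6]
[-0.15  0.5   1.47  0.    1.18 -1.25]
```

Emit:
carry_out:
  plan:
    - [[0, 0, -10, 0, 0, 0, 0], [0, 0, -20, 0, 0, 0, 0], [0, 0, -25, 0, 0, 0, 0], [0, 0, -22, 0, 0, 0, 0], [0, 0, -10, 0, 0, 0, 0], [0, 0, 0, 0, 0, 0.06, 0], [0, 0, 0, 0, 0, 0.09, 0], [0, 0, 0, 0, 0, 0.09, 0], [0, 0, 0, 0, 0, 0.09, 0], [0, 0, 0, 0, 0, 0.09, 0], [0, 0, 0, 0, 0, 0.09, 0], [0, 0, 0, 0, 0, 0.09, 0], [0, 0, 0, 0, 0, 0.09, 0], [0, 0, 0, 0, 0, 0.09, 0], [0, 0, 0, 0, 0, 0.09, 0], [0, 0, 0, 0, 0, 0.055, 0], [0, 0, 0, 0, 0, 0, 0], [0, 0, 0, 0, 0, 0, 0]]
  squeeze: 50

```text
time_s: 8.42
ee_pos: [0.5976, -0.0557, 0.2004]
eef_rot: [-3.141, -0.0, 1.748]
force: [0.4, -0.3, -1.5]
grip_width: 0.0117
grip_force: 50.0
```

Emit:
carry_out:
  plan:
    - [[7, 2.5, 0, 0, 0, 0, 0], [14, 5, 0, 0, 0, 0, 0], [20, 7.3, 0, 0, 0, 0, 0], [20, 7.3, 0, 0, 0, 0, 0], [20, 7.3, 0, 0, 0, 0, 0], [20, 7.3, 0, 0, 0, 0, 0], [20, 7.3, 0, 0, 0, 0, 0], [20, 7.3, 0, 0, 0, 0, 0], [20, 7.3, 0, 0, 0, 0, 0], [20, 7.3, 0, 0, 0, 0, 0], [14, 5, 0, 0, 0, 0, 0], [10, 3.6, 0, 0, 0, 0, 0], [0, 0, 0, 0, 0, 0, 0], [0, 0, 0, 0, 0, 0, 0]]
  squeeze: 50

```text
time_s: 9.58
ee_pos: [0.6353, 0.1593, 0.2002]
eef_rot: [-3.141, 0.0, 1.747]
force: [-0.6, -0.7, -1.4]
grip_width: 0.0114
grip_force: 50.0
```

```bash
python3 - <<'E'
from h import *
b=snap('side','s4.png')
cv2.imwrite('pics/c4.png',cv2.resize(b['pixels'][0:330,150:400],(454,600),interpolation=2)[:,:,::-1])
print(telemetry.get_obs()['qpos'].round(2))
E
```

```text
[ 0.19  0.54  1.19 -0.    1.41  0.01]
```

View pics/c4.png

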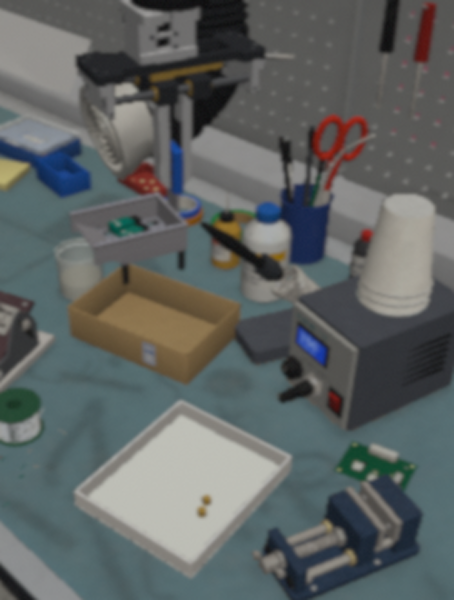

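Emit:
carry_out:
  plan:
    - [[0, 0, 8, 0, 0, 0, 0], [0, 0, 7, 0, 0, 0, 0], [0, 0, 0, -0.08, 0, 0, 0], [0, 0, 0, -0.1, 0, 0, 0], [0, 0, 0, -0.1, 0, 0, 0], [0, 0, 0, -0.1, 0, 0, 0], [0, 0, 0, -0.1, 0, 0, 0], [0, 0, 0, -0.1, 0, 0, 0], [0, 0, 0, -0.1, 0, 0, 0], [0, 0, 0, -0.1, 0, 0, 0], [0, 0, 0, -0.1, 0, 0, 0], [0, 0, 0, -0.1, 0, 0, 0], [0, 0, 0, -0.1, 0, 0, 0], [0, 0, 0, -0.04, 0, 0, 0], [0, 0, 0, 0, 0, 0, 0], [0, 0, 0, 0, 0, 0, 0], [0, 0, 0, 0, 0, 0, 0], [0, 0, 0, 0, 0, 0, 0], [0, 0, 0, 0, 0, 0, 0], [0, 0, 0, 0, 0, 0, 0]]
  squeeze: 55

```text
time_s: 11.3
ee_pos: [0.644, 0.1575, 0.2344]
eef_rot: [2.113, -0.005, 1.752]
force: [0.3, -1.1, -1.6]
grip_width: 0.0118
grip_force: 55.0
```

```bash
python3 - <<'E'
from h import *
b=snap('side','s5.png')
cv2.imwrite('pics/c5.png',cv2.resize(b['pixels'][70:220,160:310],(600,600),interpolation=2)[:,:,::-1])
o=telemetry.get_obs();print(o['qpos'].round(2),o['ee_pos'])
E
```

```text
[ 0.18  0.16  1.95 -0.39  0.    0.39] [0.64398478 0.15751192 0.23447282]
```

View pics/c5.png

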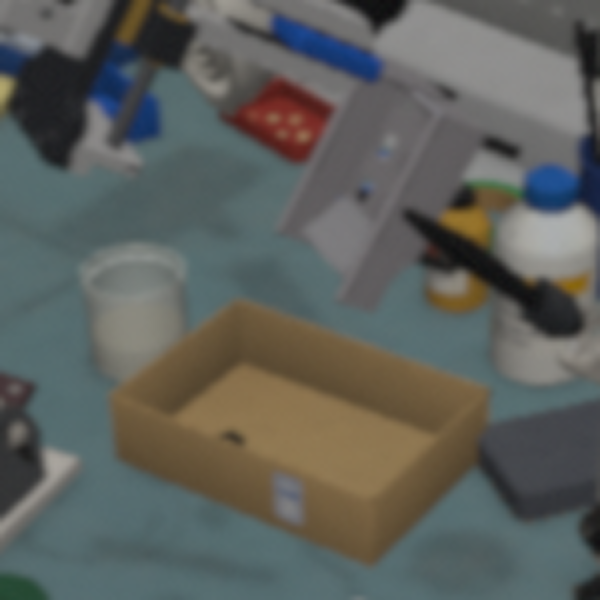

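Emit:
carry_out:
  plan:
    - [[0, 0, 0, 0.08, 0, 0, 0], [0, 0, 0, 0.1, 0, 0, 0], [0, 0, 0, 0.1, 0, 0, 0], [0, 0, 0, 0.1, 0, 0, 0], [0, 0, 0, 0.1, 0, 0, 0], [0, 0, 0, 0.1, 0, 0, 0], [0, 0, 0, 0.1, 0, 0, 0], [0, 0, 0, 0.1, 0, 0, 0], [0, 0, 0, 0.1, 0, 0, 0], [0, 0, 0, 0.1, 0, 0, 0], [0, 0, 0, 0.049, 0, 0, 0], [0, 0, 0, 0, 0, 0, 0], [0, 0, 0, 0, 0, 0, 0]]
  squeeze: 50

```text
time_s: 12.43
ee_pos: [0.6455, 0.1544, 0.2341]
eef_rot: [3.097, 0.002, 1.742]
force: [-0.1, -0.5, -2.0]
grip_width: 0.0118
grip_force: 50.0
```

```bash
python3 - <<'E'
from h import *
a=snap('top','t6.png');b=snap('side','s6.png')
print(telemetry.get_obs()['eef_rot'],telemetry.get_obs()['qpos'].round(2))
A=cv2.resize(a['pixels'][130:250,100:260],(480,360)); B=cv2.resize(b['pixels'][60:210,170:303],(320,360))
cv2.imwrite('pics/c6.png',np.hstack([A,B])[:,:,::-1])
for c in(a,b):
    m=cv2.inRange(cv2.cvtColor(c['pixels'],cv2.COLOR_RGB2HSV),(70,140,40),(90,255,200))
    n,l,s,ce=cv2.connectedComponentsWithStats(m)
    print([(s[i,4],ce[i].round().tolist()) for i in range(1,n) if s[i,4]>8])
E
```

```text
[3.09644466e+00 1.88895145e-03 1.74200010e+00] [ 0.18  0.51  1.16 -0.    1.43  0.01]
[]
[(np.int32(460), [9.0, 54.0]), (np.int32(13), [45.0, 136.0]), (np.int32(12), [35.0, 140.0]), (np.int32(49), [120.0, 172.0]), (np.int32(274), [354.0, 255.0])]
```

View pics/c6.png

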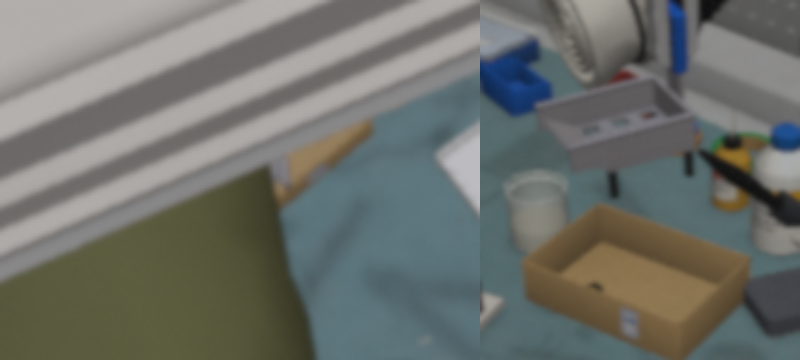

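Emit:
carry_out:
  plan:
    - [[-14, -5, 0, 0.045, 0, 0, 0], [-25, -8.5, 0, 0, 0, 0, 0], [-25, -8.5, 0, 0, 0, 0, 0], [-25, -8.5, 0, 0, 0, 0, 0], [-25, -8.5, 0, 0, 0, 0, 0], [-25, -8.5, 0, 0, 0, 0, 0], [-25, -8.5, 0, 0, 0, 0, 0], [-25, -8.5, 0, 0, 0, 0, 0], [-23, -8.1, 0, 0, 0, 0, 0], [0, 0, 0, 0, 0, -0.09, 0], [0, 0, 0, 0, 0, -0.1, 0], [0, 0, 0, 0, 0, -0.1, 0], [0, 0, 0, 0, 0, -0.1, 0], [0, 0, 0, 0, 0, -0.1, 0], [0, 0, 20, 0, 0, 0, 0], [0, 0, 25, 0, 0, 0, 0], [0, 0, 25, 0, 0, 0, 0], [0, 0, 20, 0, 0, 0, 0], [0, 0, 0, 0, 0, 0, 0], [0, 0, 0, 0, 0, 0, 0]]
  squeeze: 50

```text
time_s: 14.2
ee_pos: [0.6091, -0.0671, 0.1457]
eef_rot: [-3.14, 0.001, 2.232]
force: [0.6, 0.4, -1.7]
grip_width: 0.0118
grip_force: 50.0
```

```bash
python3 - <<'E'
from h import *
b=snap('side','s7.png')
o=telemetry.get_obs(); print(o['ee_pos'],o['eef_rot'],o['force'])
R=Ro.from_euler('xyz',o['eef_rot']).as_matrix(); g=o['ee_pos']-.019*R[:,2]
B=np.c_[R[:,1],R[:,0],-R[:,2]]
org=g-B@[.0405,0,.105]; print('origin',org)
c=b['pixels'][60:320,170:330].copy(); c=cv2.resize(c,(369,600),interpolation=2)[:,:,::-1].copy()
for q in [(-.062,.037,.045),(-.062,-.037,.045),(.04,.04,.058),(-.032,-.032,0),(-.032,.032,0),(.032,-.032,0)]:
    u=(proj(b,org+B@np.array(q))-[170,60])*600/260; cv2.circle(c,(int(u[0]),int(u[1])),3,(0,0,255),1)
for x,y in((596,-113),(588,-127)):
    u=(proj(b,[x/1e3,y/1e3,.0065])-[170,60])*600/260; cv2.circle(c,(int(u[0]),int(u[1])),5,(255,0,255),1)
cv2.imwrite('pics/c7.png',c)
E
```

```text
[ 0.60981565 -0.06718345  0.14689774] [-3.14090274e+00  2.68387042e-03  2.23193850e+00] [ 0.89422034  0.14069705 -1.26523046]
origin [ 0.5779442  -0.09226975  0.06092601]
```

View pics/c7.png

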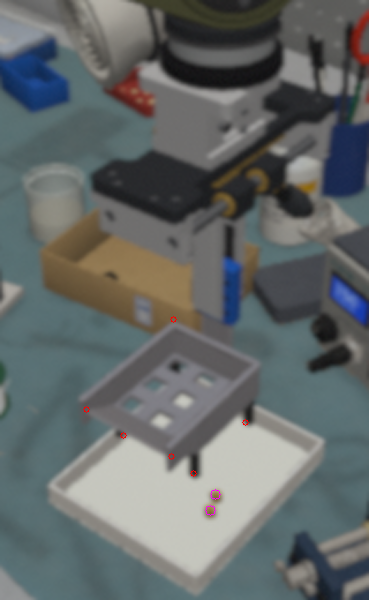

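Emit:
carry_out:
  plan:
    - [[0, 0, 20, 0, 0, 0, 0], [0, 0, 20, 0, 0, 0, 0], [0, 0, 10, 0, 0, 0, 0], [0, 0, 4, 0, 0, 0, 0], [0, 0, 2, 0, 0, 0, 0], [0, 0, 1, 0, 0, 0, 0], [0, 0, 0, 0, 0, 0, 0], [0, 0, 0, 0, 0, 0, 0], [0, 0, 0, 0, 0, 0, 0]]
  squeeze: 50

```text
time_s: 15.0
ee_pos: [0.6098, -0.0674, 0.0891]
eef_rot: [-3.14, 0.002, 2.232]
force: [-0.2, -0.4, -2.3]
grip_width: 0.0118
grip_force: 50.0
```

Emit:
carry_out:
  plan:
    - [[0, 0, 0.8, 0, 0, 0, 0], [0, 0, 0, 0, 0, 0, 0], [0, 0, 0, 0, 0, 0, 14], [0, 0, 0, 0, 0, 0, 20], [0, 0, 0, 0, 0, 0, 30], [0, 0, 0, 0, 0, 0, 40], [0, 0, 0, 0, 0, 0, 50], [0, 0, 0, 0, 0, 0, 50], [0, 0, 0, 0, 0, 0, 50], [0, 0, 0, 0, 0, 0, 50]]

```text
time_s: 15.83
ee_pos: [0.6095, -0.0673, 0.0875]
eef_rot: [-3.139, 0.001, 2.232]
force: [0.0, -0.7, 0.3]
grip_width: 0.0497
grip_force: 0.0
```

Emit:
carry_out:
  plan:
    - [[0, 0, -15, 0, 0, 0, 50], [0, 0, -25, 0, 0, 0, 50], [0, 0, -30, 0, 0, 0, 50], [0, 0, -30, 0, 0, 0, 50], [0, 0, -20, 0, 0, 0, 50], [10, -25, 0, 0, 0, 0, 50], [10, -35, 0, 0, 0, 0, 50], [10, -35, 0, 0, 0, 0, 50], [10, -35, 0, 0, 0, 0, 50], [-25, -20, 0, 0, 0, 0, 50], [-35, -20, 0, 0, 0, 0, 50], [-35, -20, 0, 0, 0, 0, 50], [-35, -20, 0, 0, 0, 0, 50], [-35, -20, 0, 0, 0, 0, 50], [-35, -20, 0, 0, 0, 0, 50], [-35, 0, 0, 0, 0, 0, 50], [-35, 0, 0, 0, 0, 0, 50], [-35, 0, 0, 0, 0, 0, 50], [0, 0, 0, 0, 0, 0, 50]]

```text
time_s: 17.42
ee_pos: [0.5765, -0.4335, 0.2046]
eef_rot: [-3.139, -0.002, 2.23]
force: [-0.6, 0.1, -1.6]
grip_width: 0.0499
grip_force: 0.0
```

```bash
python3 - <<'E'
from h import *
a=snap('top','t8.png');b=snap('side','s8.png')
A=cv2.resize(a['pixels'][130:250,140:350],(800,457),interpolation=2)[:300]; A=cv2.resize(a['pixels'][130:250,140:350],(440,252),interpolation=2)
B=cv2.resize(b['pixels'][140:320,180:320],(350,450),interpolation=2)
A=cv2.copyMakeBorder(A,0,198,0,0,0)
cv2.imwrite('pics/c8.png',np.hstack([A,B])[:,:,::-1]); print(telemetry.get_obs()['ee_pos'])
E
```

```text
[ 0.57496128 -0.430169    0.20631376]
```

View pics/c8.png

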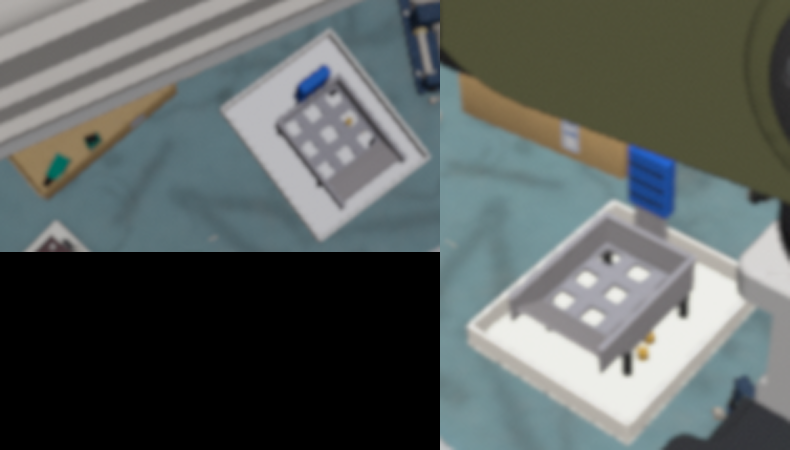

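```bash
python3 -c "
from h import *
print(telemetry.get_obs()['force'],ctrl.hand_in())"
```

```text
the job is handed in; nothing more can be done
[-0.32361739 -0.27997446  0.99625701] None
```

The job is done and handed in at about 17.5 s of the 58 s allowed: the last pictures show both nuts in the white tray, both plugs in the carton, and the empty basket standing on its feet in the tray, clear of the nuts.

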